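# Inspect a gear with a hand loupe at the stage light

## Robot

A 6-joint arm with a two-finger parallel gripper is mounted at the origin on the work surface. World frame = base frame: x ahead of the robot, y to its left, z up, the work surface at z = 0. Lengths are in m, angles in rad, forces in N, time in s.
With the tool pointing down it reaches from about 0.3 to 0.775 m from the base axis. Payload 14.6 kg.
Tool frame: the origin (TCP) lies at the very end of the fingers, on their centre line; the grasp point (between the pads) lies 19 mm behind it; z points along the fingers, y is the line along which they close (so a half turn about z gives the same grasp; the last joint's range is limited). The gripper opens to 94 mm and grips with 3 to 60 N. Pads are 16 mm wide; open, the fingers measure 119 mm over their backs; the gripper's body (75 mm by 177 mm) begins 78 mm behind the grasp point.
Start: joints at [1.14, 0.3, 1.521, -0, 1.321, -0.067], TCP at [0.196, 0.514, 0.205] pointing down, gripper open.
Joint ranges: [-3.03, 3.03], [-0.79, 2.21], [0.23, 2.52], [-1.04, 4.18], [0, 3.07], [-2.55, 2.55]. Speed limits (rad/s): [2.22, 2.22, 2.57, 3.14, 3.14, 3.14].

## Interface

Orientations are given as [roll, pitch, yaw] about the fixed x, y, z axes, in that order (R = Rz(yaw) Ry(pitch) Rx(roll)).
In Python, from station import ctrl, cams gives the robot as it stands. The module is installed in compiled form; this text tells all that it offers.
- The arm moves only by the tool arm_command, never from a script. Its argument "plan" is a list that holds one entry, the list of rows, each a list of 7 numbers: the shift along the tool's x, y, z in mm, then the turn, a rotation vector about the tool's x, y, z in rad, then the closure, from -1 (fully open) to 1 (shut). A call has 1 to 12 rows; each row is the pose to reach, as a shift and turn from the pose commanded when the call began, along the tool's axes at that moment; what a row does not reach only later rows make up. A row lasts 1/10 s, in which the tool goes at most 50 mm and 8.59 degrees, less where a joint would pass 70% of its speed; a pose out of reach is approached as far as the arm can. A call with a gripper value outside its range is refused whole. The fingers move at their own pace and stop on an object; "squeeze" is the grip in N (left out, the last holds). Time passes only in rows, so rows that repeat a pose let the fingers close. It gives the time, the measured TCP pose, the force, the opening and the grip force at its end, in the units of the state.
- ctrl.get_obs(): the state, without advancing time (a new reading comes with each control period).
- cams.camera(name): name is "side" or "top"; returns (picture, depth): 384x512x3 uint8, blue, green, red; 384x512 float32, m along the optical axis (not along the pixel's ray), 0 where there is no reading.
- cams.camera_info(name): a dict with "fx", "fy", "cx", "cy" (pixels), "world_to_cam" (4x4, takes a point from world to camera coordinates). Camera axes: x right, y down, z forward; pixel columns grow to the right and rows downward; lengths in m; the calibration is good to about 2 mm. A picture is of the moment at which its call begins. camera_info takes no time and is no camera call.
- ctrl.hand_in(): hands the job in; it is judged then, once.
The state is a dict: "time_s": time; "qpos": joint angles; "joint_vel": joint speeds; "tau": joint torques, N m; "ee_pos": TCP position; "eef_rot": TCP orientation; "force": force on the tool from outside, world axes, zero at the start; "moment": the same for the moment, N m; "grip_width": finger opening in m; "grip_force": force on a finger pad.
Only numpy, scipy, OpenCV 4.12 (cv2) and the standard library are available. Lean on these libraries where they do the work, as an engineer would, in place of code of your own. Each camera call takes 0.05 s, during which the arm holds its last target. There are 200 camera calls.

## Task

The gear on the glass of the inspection stand is to be looked over: first turn the stage light's dimmer to 7 on its 0-to-10 scale. Then pick up the loupe by its handle and hold it level and still over the gear, the gear in the middle of the lens and the lens at the height of the stop collar clamped on the post, which marks the focal height. Finish while holding it there, with the loupe touching nothing but your fingers, and leave the gear and the other things on the bench where they are.

Things in the scene. Friction and masses are not known exactly. Their poses are not given: they have to be found in the camera images.
- stand: microscope post stand without its head, fixed. White light base 270 (x) by 200 (y) mm, top 45 mm above the bench; flush round opal glass stage, diameter 95, at x -5, y 0 (top at 46). Steel post, diameter 25, at x +105, y 0, up to 280 mm; flange diameter 60. Dimmer at x -95, y -55 mm. Rest is at most 5 mm high. Origin: centre of the underside; x from the front (robot's side) to the post, y left
- dimmer (a joint): knob angle in rad, growing clockwise from above. 11 black ticks round it, 30 degrees apart, are 0 to 10 (0, 5, 10 longer). The white line on the knob points at n at 0.5236 n: 0 at 0, 7 at 3.665, 10 at 5.236 (end stops). Tick 5 lies towards the post (stand's +x), 0 lies 150 degrees anticlockwise of it, 7 lies 60 degrees clockwise of it. No detents, friction 0.03 N m, stays where left
- dimmer_grip (a point): on the knob's vertical axis, 60 mm above the bench. Black round fluted knob on the base's top face, diameter 36 mm, top 70 mm above the bench, skirt of diameter 42 mm in its lowest 5 mm; it can be gripped in any finger direction
- collar: dark steel stop collar clamped on the post, fixed: diameter 46 mm, 12 mm high, thumbscrew pointing away from the stage. Origin: its centre on the post's axis, half-way up; this height is the focal height for the lens centre, 85 to 135 mm above the stage glass from run to run
- gear: the part: small steel spur gear lying flat on the stage glass, tip diameter 32 mm, 6 mm thick, hub diameter 15 mm and 10 mm high in all, 30 g, loose. Origin: centre of its underside
- loupe: reading loupe lying flat on the bench: round glass lens in a dark metal rim (outside diameter 72, 12 mm thick), straight black handle along its own -x, 18 mm wide, 16 mm high, 48 to 150 mm from the lens centre; undersides in one plane. About 110 g, centre of mass some 30 mm from the lens centre towards the handle. Origin: lens centre on the underside; z is the lens axis
- loupe_lens (a point): centre of the lens, 6 mm above the loupe's underside
- loupe_grip (a point): place to hold the handle: on its axis 75 mm from the lens centre (along -x), 8 mm above the underside
- mirror: bystander: round steel inspection mirror, smaller than the loupe (head diameter 40 mm, 6 mm thick, no glass lens), thin stem and 11 mm wide handle along its own -x, 148 mm from head centre to end. Lies to one side of the stand, the loupe to the other. Origin: head centre, underside
- calliper: bystander: digital calliper, 235 mm long along its x, lying flat, at most 13 mm high
- tweezers: bystander: steel tweezers, 125 mm long along their x, 9 mm high
- ring_gauge: bystander: steel ring gauge, outside diameter 48 mm, 16 mm high, on the bench just left of the stand
- bottle: bystander: clear drinking bottle standing on the bench, diameter 64 mm, 210 mm high

How it is judged:
On the way, in this order (a step that is already met when the one before it is completed fails the run):
1. the dimmer is set to 7 while the loupe still lies on the bench (value of joint dimmer between 3.515 and 3.815 rad and height (world z) of loupe_lens below 0.03 m), for 0.3 s.
2. the loupe is held level over the gear at the collar's height (horizontal distance between loupe_lens and gear below 0.014 m and z of loupe_lens in the frame of collar between -0.008 and 0.008 m and angle between loupe's own z axis and vertical below 0.12 rad and contact force between loupe and the fingers above 1 N), for 0.3 s.
At the end, for the whole second after the job is handed in: Dimmer at 7 within 0.15 rad; fingers hold the loupe by its handle: lens centre within 14 mm of the gear from above and 8 mm of the collar's mid-height, level within 0.12 rad, slower than 0.02 m/s and 0.15 rad/s, not touching stand, collar or gear; gear within 6 mm of its start (all of step 2 and value of joint dimmer between 3.515 and 3.815 rad and linear speed of loupe below 0.02 m/s and angular speed of loupe below 0.15 rad/s and x of the grasp point in the frame of loupe between -0.17 and -0.042 m and contact force between loupe and stand below 0.05 N and contact force between loupe and collar below 0.05 N and contact force between loupe and gear below 0.05 N and distance of gear from where it was at the start of the episode below 0.006 m); the arm keeps its last pose, push and grip.
It fails at once if the gear is shifted on the glass (distance of gear from where it was at the start of the episode above 0.006 m).
It fails at once if another thing on the bench is disturbed (distance of any of mirror, calliper, tweezers, ring_gauge from where it was at the start of the episode above 0.02 m or distance of bottle from where it was at the start of the episode above 0.03 m).
It also fails if it takes over 64 s, if anything falls off the work surface, if the arm or the gripper's body presses on something with over 40 N, if the wrist force passes 120 N, or if a joint passes its speed limit or range.

## Working session

There is one attempt and no reset: what is moved stays moved. The work goes in short steps, Python scripts to look and compute and a tool call to move; the robot and the scene stay as the last step left them, time stands still between calls to the robot, and variables do not carry over. Pictures are saved under pics/ and viewed, at most 10 in all, crops included, and the job is handed in when it is done.

Besides the shell and the picture viewer there is one more tool, called by a JSON object that holds its "api" and its "payload". arm_command: Moves the arm, as the interface text tells. Its arguments: {"type":"object","properties":{"plan":{"type":"array"},"squeeze":{"type":"number"}},"required":["plan"]}

```bash
mkdir -p pics; cat > h.py <<'E'
import numpy as np, cv2
from station import ctrl, cams
def snap(n):
    p,d=cams.camera(n); np.savez(f'/tmp/{n}.npz',p=p,d=d); return p,d
def load(n):
    z=np.load(f'/tmp/{n}.npz'); return z['p'],z['d']
def world(n,u,v,d):
    i=cams.camera_info(n); c=np.array([(u-i['cx'])/i['fx']*d,(v-i['cy'])/i['fy']*d,d,1])
    return (np.linalg.inv(i['world_to_cam'])@c)[:3]
def ray_z(n,u,v,z):
    a=world(n,u,v,0.0);b=world(n,u,v,1.0); return a+(b-a)*(z-a[2])/(b[2]-a[2])
def proj(n,P):
    i=cams.camera_info(n); c=i['world_to_cam']@np.append(P,1); return np.array([c[0]/c[2]*i['fx']+i['cx'],c[1]/c[2]*i['fy']+i['cy']])
def tri(uvs):
    A=[];b=[]
    for n,u,v in uvs:
        o=world(n,u,v,0.);r=world(n,u,v,1.)-o;r/=np.linalg.norm(r);M=np.eye(3)-np.outer(r,r);A.append(M);b.append(M@o)
    return np.linalg.solve(sum(A),sum(b))
E
python3 - <<'E'
from h import *
for n in('top','side'):
    p,d=snap(n); cv2.imwrite(f'pics/{n}0.png',cv2.resize(p,(800,600),interpolation=cv2.INTER_CUBIC))
    i=cams.camera_info(n); print(n,i['fx'],i['cx'],i['cy'],np.linalg.inv(i['world_to_cam']).round(3).tolist())
print(ctrl.get_obs())
E
```

```text
top 363.8699592631493 259.8431917827927 190.14723703729442 [[0.008, -0.988, 0.157, 0.388], [-0.999, -0.014, -0.034, -0.061], [0.036, -0.156, -0.987, 1.097], [0.0, 0.0, 0.0, 1.0]]
side 421.42277137931916 252.69705586206854 199.01268813044715 [[-0.979, -0.138, 0.152, 0.391], [-0.205, 0.616, -0.761, 0.781], [0.011, -0.776, -0.631, 0.842], [0.0, 0.0, 0.0, 1.0]]
{'time_s': 0.1, 'qpos': array([ 1.14038341e+00,  3.00405486e-01,  1.52150173e+00,  2.76084100e-06,
        1.32068984e+00, -6.66043268e-02]), 'joint_vel': array([-0.00075226, -0.00075251, -0.00185022, -0.00140418, -0.0015663 ,
       -0.00152967]), 'tau': array([ 1.64996716e-03, -5.32634032e+01, -3.53286660e+01,  7.09603890e-02,
        2.35273369e-02, -1.50325627e-05]), 'ee_pos': array([0.19561967, 0.51379418, 0.20495589]), 'eef_rot': array([-3.14059066e+00, -6.95163069e-05,  2.77778334e+00]), 'force': array([ 0.09851704, -0.11473202, -0.00274976]), 'moment': array([ 0.02170646, -0.05202318,  0.01468947]), 'grip_force': 0.0, 'grip_width': 0.09427641403896249}
```

View pics/top0.png

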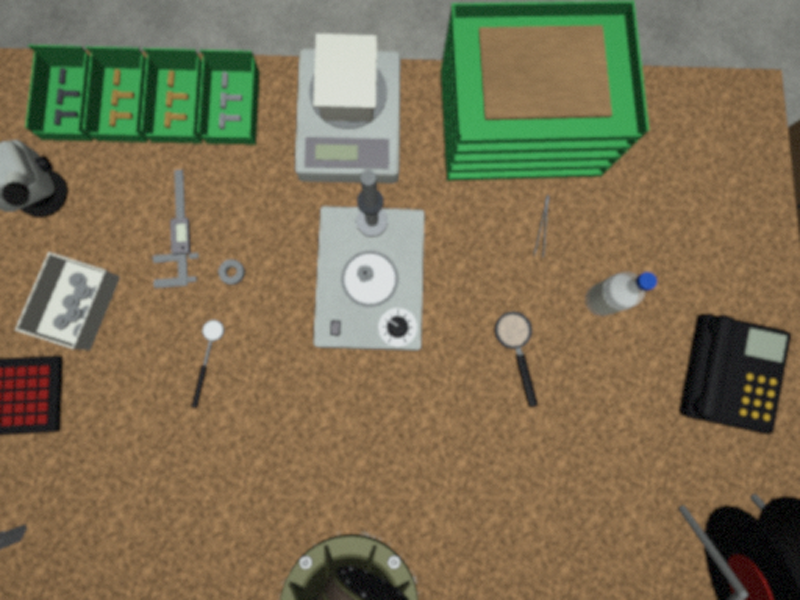

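View pics/side0.png

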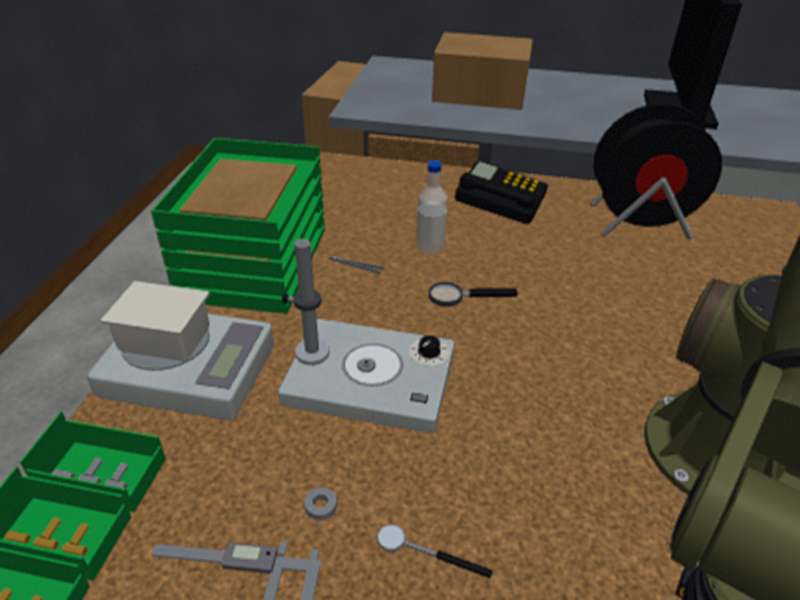

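Top view: stand in the centre with knob at (398,327), gear (366,274) and loupe lens (513,330) with handle end (532,404). Side view: collar (307,299), knob (429,347), loupe (446,293). I'll enlarge these.

```bash
cat >> h.py <<'E'
def tile(n,u,v,s,w=400,h=300):
    p,_=load(n); M=np.float32([[s,0,w/2-s*u],[0,s,h/2-s*v]]); return cv2.warpAffine(p,M,(w,h),flags=cv2.INTER_CUBIC)
E
python3 - <<'E'
from h import *
a=np.vstack([np.hstack([tile('top',254.5,209,14),tile('side',275,222,12)]),np.hstack([tile('top',335,235,4),tile('side',220,210,4)])])
cv2.imwrite('pics/c1.png',a)
E
```

```text
(no output)
```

View pics/c1.png

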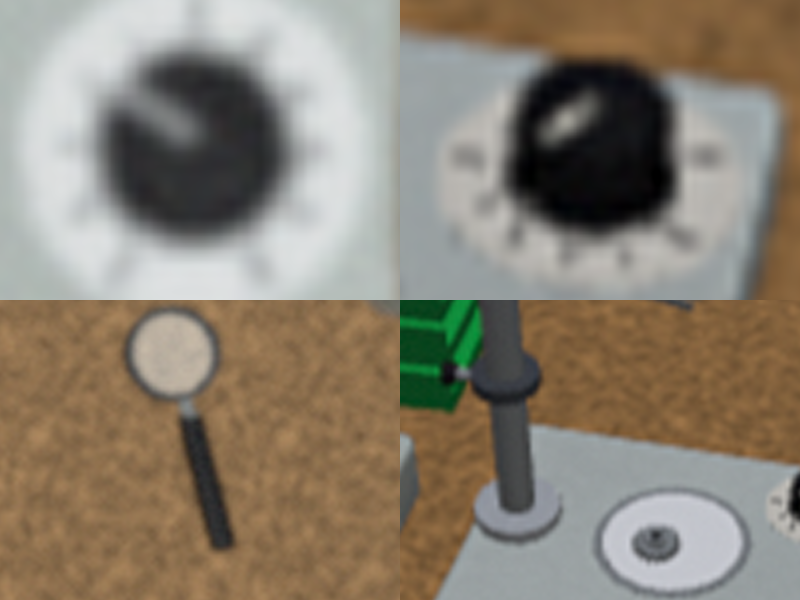

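Crops: knob line in top tile runs from (194,144) to (128,93) with tick 5 straight up at (195,12), i.e. the dimmer is near 3.3. Loupe lens is at (172,353), handle end (222,545); collar at (505,372), gear hub at (656,540).

```bash
python3 - <<'E'
from h import *
def t(x,y,s,u,v): return u+(x-200)/s, v+(y-150)/s
T=lambda x,y:((x+.5)*.64-.5,(y+.5)*.64-.5)
np.set_printoptions(precision=4,suppress=True)
kt=t(194,144,14,254.5,209); ln=t(128,93,14,254.5,209)
a=ray_z('top',*kt,.07);b=ray_z('top',*ln,.07);print('knob',a,b,'line dir',np.degrees(np.arctan2(*(b-a)[1::-1])),np.linalg.norm(b-a))
# side: knob top line ends
s1=t(145,137,12,275,222);s2=t(198,96,12,275,222)
print('side line',ray_z('side',*s1,.07),ray_z('side',*s2,.07))
print('tick5',ray_z('top',*t(195,12,14,254.5,209),.046), 'ticks0,10',ray_z('top',*t(122,262,14,254.5,209),.046),ray_z('top',*t(265,270,14,254.5,209),.046))
st=T(369,277.5);ss=t(272,243,4,220,210)
print('stage',ray_z('top',*st,.046),ray_z('side',*ss,.046),tri([('top',*st),('side',*ss)]))
gt=T(366,273.5);gs=t(256,240,4,220,210)
print('gear',ray_z('top',*gt,.056),ray_z('side',*gs,.055),tri([('top',*gt),('side',*gs)]))
lt=t(172,53,4,335,235);ls=T(446,293)
print('lens',ray_z('top',*lt,.008),ray_z('side',*ls,.008),tri([('top',*lt),('side',*ls)]))
for q in((192,118),(222,245)): print('handle',ray_z('top',*t(*q,4,335,235),.012))
print('handle side ends',ray_z('side',*T(470,293),.012),ray_z('side',*T(517,293),.012))
# base corners top at z .045
for q in((321,207),(424,210),(421,348),(314,346)): print('corner',ray_z('top',*T(*q),.045))
# collar from side depth
p,d=load('side')
for v in range(170,215,2):
    print(v,[ (int(p[v,u].mean()),*world('side',u,v,d[v,u]).round(3).tolist()) for u in (194,197,200)])
E
```

```text
knob [ 0.4982 -0.081   0.07  ] [ 0.5084 -0.0675  0.07  ] line dir 52.8459015484893 0.01692352506006917
side line [ 0.5102 -0.0672  0.07  ] [ 0.5008 -0.0837  0.07  ]
tick5 [ 0.5283 -0.0813  0.046 ] ticks0,10 [ 0.4761 -0.0668  0.046 ] [ 0.4748 -0.0964  0.046 ]
stage [ 0.5919 -0.0274  0.046 ] [ 0.5915 -0.0252  0.046 ] [ 0.5922 -0.0273  0.044 ]
gear [ 0.5975 -0.022   0.056 ] [ 0.6004 -0.0166  0.055 ] [ 0.6002 -0.0216  0.0499]
lens [ 0.5009 -0.3059  0.008 ] [ 0.5007 -0.3061  0.008 ] [ 0.5008 -0.3058  0.0082]
handle [ 0.4518 -0.319   0.012 ]
handle [ 0.3585 -0.3392  0.012 ]
handle side ends [ 0.4516 -0.3118  0.012 ] [ 0.3562 -0.3331  0.012 ]
corner [0.7279 0.0668 0.045 ]
corner [ 0.7259 -0.1305  0.045 ]
corner [ 0.4608 -0.1258  0.045 ]
corner [0.4624 0.0713 0.045 ]
170 [(70, 0.699, -0.019, 0.244), (69, 0.693, -0.024, 0.241), (87, 0.803, -0.347, 0.002)]
172 [(69, 0.699, -0.019, 0.237), (71, 0.692, -0.021, 0.237), (90, 0.801, -0.341, -0.002)]
174 [(69, 0.7, -0.02, 0.231), (71, 0.693, -0.021, 0.231), (89, 0.797, -0.329, -0.001)]
176 [(69, 0.7, -0.019, 0.226), (71, 0.693, -0.022, 0.225), (77, 
[... 986 characters left out ...]
200 [(62, 0.705, -0.017, 0.149), (71, 0.697, -0.016, 0.151), (72, 0.691, -0.023, 0.147)]
202 [(59, 0.707, -0.019, 0.141), (72, 0.699, -0.02, 0.141), (71, 0.691, -0.022, 0.141)]
204 [(58, 0.707, -0.019, 0.134), (70, 0.699, -0.018, 0.136), (72, 0.692, -0.023, 0.133)]
206 [(63, 0.707, -0.018, 0.128), (68, 0.699, -0.017, 0.13), (71, 0.693, -0.022, 0.127)]
208 [(63, 0.709, -0.02, 0.119), (70, 0.699, -0.017, 0.123), (74, 0.692, -0.018, 0.123)]
210 [(65, 0.708, -0.017, 0.115), (68, 0.701, -0.02, 0.113), (73, 0.693, -0.021, 0.114)]
212 [(68, 0.71, -0.019, 0.106), (68, 0.7, -0.016, 0.11), (73, 0.693, -0.021, 0.107)]
214 [(67, 0.712, -0.023, 0.095), (66, 0.701, -0.017, 0.102), (74, 0.694, -0.02, 0.1)]
```

```bash
cat >> h.py <<'E'
from scipy.spatial.transform import Rotation as Ro
np.set_printoptions(precision=4,suppress=True)
def go(P,yaw):
    o=ctrl.get_obs(); R=Ro.from_euler('xyz',o['eef_rot']); Q=Ro.from_euler('xyz',[np.pi,0,yaw])
    print('t',o['time_s'],'at',o['ee_pos'],o['eef_rot'],'q',o['qpos'],'-> shift mm',R.inv().apply(np.array(P)-o['ee_pos'])*1000,'rot',(R.inv()*Q).as_rotvec())
E
python3 - <<'E'
from h import *
go([.498,-.082,.15],2.41)
p,d=load('side'); print(p[178:204,192:202].mean(2).astype(int))
ax=np.array([.699,-.0313]); cam=world('side',0,0,0.)[:2]; f=(cam-ax)/np.linalg.norm(cam-ax)*.023
for z in(.155,.160,.165,.170,.175): print(z, proj('side',[*(ax+f),z]), proj('side',[*(ax-f),z]))
E
```

```text
t 0.1 at [0.1956 0.5138 0.205 ] [-3.1406 -0.0001  2.7778] q [ 1.1404  0.3004  1.5215  0.      1.3207 -0.0666] -> shift mm [-494.5983 -449.145    55.3716] rot [-0.001   0.0001  0.3678]
[[ 61  65  67  69  68  71  69  68  78  93]
 [ 63  65  68  70  71  71  70  69  79  97]
 [ 62  63  67  70  69  71  71  70  78 100]
 [ 61  64  64  70  70  71  70  68  75  98]
 [ 62  63  64  68  69  72  71  68  70  95]
 [ 60  64  65  68  67  71  72  69  73  97]
 [ 60  64  66  68  69  72  71  69  71  93]
 [ 63  63  66  69  70  70  72  70  66  79]
 [ 60  62  67  67  68  72  71  70  67  66]
 [ 59  63  64  67  69  70  72  72  68  62]
 [ 60  61  64  68  70  70  71  71  70  60]
 [ 58  61  65  67  69  71  73  73  70  63]
 [ 57  60  64  67  69  71  72  73  69  64]
 [ 59  62  64  67  69  71  70  73  69  65]
 [ 58  61  63  66  69  69  70  68  63  65]
 [ 60  62  61  64  62  63  64  62  63  63]
 [ 62  62  60  61  62  62  61  62  62  55]
 [ 49  52  54  52  55  56  51  51  51  41]
 [ 28  36  39  41  39  41  37  38  34  34]
 [ 31  28  31  30  31  32  33  33  37  43]
 [ 60  40  32  35  39  39  44  44  53  62]
 [ 82  56  50  54  57  59  64  63  69  70]
 [ 87  65  62  64  68  71  72  75  72  68]
 [ 86  65  59  64  67  72  72  74  72  71]
 [ 96  70  59  63  66  72  72  73  71  69]
 [ 98  70  58  64  66  70  71  72  73  69]]
0.155 [198.4238 200.7501] [197.432  189.8424]
0.16 [198.2864 199.239 ] [197.2961 188.3481]
0.165 [198.1482 197.7191] [197.1595 186.8454]
0.17 [198.0092 196.1902] [197.022  185.3341]
0.175 [197.8693 194.6522] [196.8838 183.8142]
```

{"api": "arm_command", "payload": {"plan": [[[-495, -449, 55, 0, 0, 0.37, -1], [-495, -449, 55, 0, 0, 0.37, -1], [-495, -449, 55, 0, 0, 0.37, -1], [-495, -449, 55, 0, 0, 0.37, -1], [-495, -449, 55, 0, 0, 0.37, -1], [-495, -449, 55, 0, 0, 0.37, -1], [-495, -449, 55, 0, 0, 0.37, -1], [-495, -449, 55, 0, 0, 0.37, -1], [-495, -449, 55, 0, 0, 0.37, -1], [-495, -449, 55, 0, 0, 0.37, -1], [-495, -449, 55, 0, 0, 0.37, -1], [-495, -449, 55, 0, 0, 0.37, -1]]]}}

```text
time_s: 1.3
ee_pos: [0.4671, -0.0212, 0.156]
eef_rot: [3.142, 0.0, 2.407]
force: [0.5, 0.6, 0.9]
grip_width: 0.0939
grip_force: 0.0
```

```bash
python3 -c "
from h import *
go([.498,-.082,.15],2.41)"
```

```text
t 1.3 at [ 0.4671 -0.0212  0.156 ] [3.1415 0.     2.4075] q [-0.1238  0.1667  1.8064  0.      1.1684 -0.9605] -> shift mm [-63.6617 -24.435    6.023 ] rot [ 0.0001  0.     -0.0025]
```

{"api": "arm_command", "payload": {"plan": [[[-62, -24, 6, 0, 0, 0, -1], [-62, -24, 6, 0, 0, 0, -1], [-62, -24, 6, 0, 0, 0, -1], [-62, -24, 6, 0, 0, 0, -1], [-62, -24, 6, 0, 0, 0, -1]]]}}

```text
time_s: 1.8
ee_pos: [0.4963, -0.077, 0.1505]
eef_rot: [3.141, 0.0, 2.409]
force: [0.8, -0.2, 0.1]
grip_width: 0.094
grip_force: 0.0
```

```bash
python3 - <<'E'
from h import *
go([.498,-.082,.053],2.41)
E
```

```text
t 1.8 at [ 0.4963 -0.077   0.1505] [3.1414 0.     2.4093] q [-0.227   0.2484  1.7208  0.0001  1.1723 -1.0656] -> shift mm [-4.5988 -2.5588 97.457 ] rot [ 0.0002  0.     -0.0007]
```

{"api": "arm_command", "payload": {"plan": [[[-4.5, -2.5, 40, 0, 0, 0, -1], [-4.5, -2.5, 70, 0, 0, 0, -1], [-4.5, -2.5, 85, 0, 0, 0, -1], [-4.5, -2.5, 95, 0, 0, 0, -1], [-4.5, -2.5, 97, 0, 0, 0, -1], [-4.5, -2.5, 97, 0, 0, 0, -1], [-4.5, -2.5, 97, 0, 0, 0, -1]]]}}

```text
time_s: 2.5
ee_pos: [0.4988, -0.0832, 0.0542]
eef_rot: [3.141, 0.001, 2.408]
force: [-0.1, 1.0, -0.0]
grip_width: 0.0938
grip_force: 0.0
```

```bash
python3 - <<'E'
from h import *
go([.498,-.082,.053],2.41)
snap('top');snap('side')
cv2.imwrite('pics/c2.png',np.hstack([tile('top',254.5,205,7),tile('side',275,215,7)]))
E
```

```text
t 2.5 at [ 0.4988 -0.0832  0.0542] [3.1409 0.0014 2.4081] q [-0.2377  0.3868  1.7921 -0.      0.9612 -1.075 ] -> shift mm [1.374  0.3342 1.2132] rot [ 0.0007  0.0014 -0.0019]
```

View pics/c2.png

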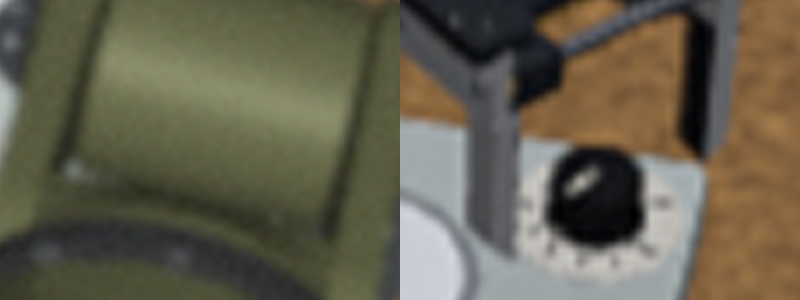

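The side crop shows the knob (597,195) between the two fingers (490,200) and (705,130), so I close.

{"api": "arm_command", "payload": {"plan": [[[0, 0, 0, 0, 0, 0, 0], [0, 0, 0, 0, 0, 0, 0.5], [0, 0, 0, 0, 0, 0, 0.5], [0, 0, 0, 0, 0, 0, 0.5], [0, 0, 0, 0, 0, 0, 0.5], [0, 0, 0, 0, 0, 0, 0.5], [0, 0, 0, 0, 0, 0, 0.5], [0, 0, 0, 0, 0, 0, 0.5]]], "squeeze": 20}}

```text
time_s: 3.4
ee_pos: [0.5, -0.0816, 0.0535]
eef_rot: [3.136, 0.001, 2.407]
force: [10.9, 13.1, -7.0]
grip_width: 0.0355
grip_force: 19.9
```

{"api": "arm_command", "payload": {"plan": [[[0, 2, 0, 0, 0, 0, 0.5], [0, 2, 0, 0, 0, 0.1, 0.5], [0, 2, 0, 0, 0, 0.2, 0.5], [0, 2, 0, 0, 0, 0.3, 0.5], [0, 2, 0, 0, 0, 0.4, 0.5], [0, 2, 0, 0, 0, 0.5, 0.5], [0, 2, 0, 0, 0, 0.6, 0.5], [0, 2, 0, 0, 0, 0.7, 0.5], [0, 2, 0, 0, 0, 0.8, 0.5], [0, 2, 0, 0, 0, 0.9, 0.5], [0, 2, 0, 0, 0, 1.0, 0.5], [0, 2, 0, 0, 0, 1.0, 0.5]]]}}

```text
time_s: 4.6
ee_pos: [0.4989, -0.0818, 0.0534]
eef_rot: [-3.14, 0.0, 1.404]
force: [-6.3, -0.1, 7.3]
grip_width: 0.0355
grip_force: 20.0
```

{"api": "arm_command", "payload": {"plan": [[[0, 0, 0, 0, 0, 0.1, 0.5], [0, 0, 0, 0, 0, 0.2, 0.5], [0, 0, 0, 0, 0, 0.3, 0.5], [0, 0, 0, 0, 0, 0.4, 0.5], [0, 0, 0, 0, 0, 0.5, 0.5], [0, 0, 0, 0, 0, 0.6, 0.5], [0, 0, 0, 0, 0, 0.7, 0.5], [0, 0, 0, 0, 0, 0.8, 0.5], [0, 0, 0, 0, 0, 0.9, 0.5], [0, 0, 0, 0, 0, 0.98, 0.5], [0, 0, 0, 0, 0, 0.98, 0.5], [0, 0, 0, 0, 0, 0.98, 0.5]]]}}

```text
time_s: 5.8
ee_pos: [0.498, -0.0809, 0.0533]
eef_rot: [-3.138, 0.003, 0.428]
force: [-13.7, 5.8, 14.6]
grip_width: 0.0352
grip_force: 20.0
```

```bash
python3 - <<'E'
from h import *
print(ctrl.get_obs()['moment'])
go([.498,-.082,.053],.43)
snap('top');snap('side')
cv2.imwrite('pics/c3.png',np.hstack([tile('top',254.5,205,7),tile('side',275,222,10)]))
E
```

```text
[1.6071 2.8468 0.0188]
t 5.8 at [ 0.498  -0.0809  0.0533] [-3.1381  0.0032  0.4276] q [-0.2341  0.3892  1.7912  0.0009  0.9659  0.9086] -> shift mm [-0.4364  0.9843  0.3182] rot [-0.0035  0.0032 -0.0024]
```

View pics/c3.png

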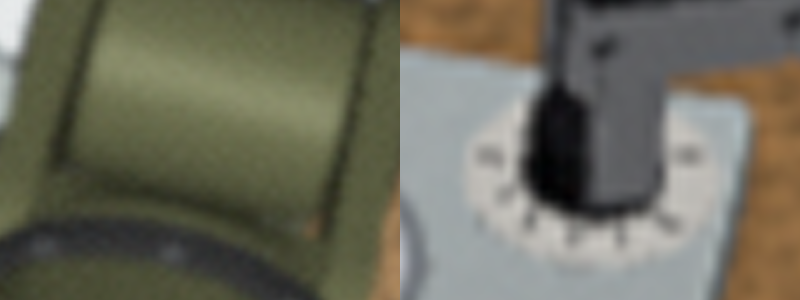

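{"api": "arm_command", "payload": {"plan": [[[0, 0, 0, 0, 0, 0, 0.2], [0, 0, 0, 0, 0, 0, -0.3], [0, 0, 0, 0, 0, 0, -0.6], [0, 0, 0, 0, 0, 0, -0.6], [0, 0, -10, 0, 0, 0, -0.6], [0, 0, -30, 0, 0, 0, -0.6], [0, 0, -70, 0, 0, 0, -0.6], [0, 0, -110, 0, 0, 0, -0.6], [0, 0, -110, 0, 0, 0, -0.6], [0, 0, -110, 0, 0, 0, -0.6]]]}}

```text
time_s: 6.9
ee_pos: [0.4998, -0.0819, 0.1641]
eef_rot: [3.14, -0.001, 0.428]
force: [0.5, 0.5, -1.4]
grip_width: 0.0749
grip_force: 0.0
```

```bash
python3 - <<'E'
from h import *
go([.4316,-.320,.12],.21)
E
```

```text
t 6.9 at [ 0.4998 -0.0819  0.1641] [ 3.1405 -0.0014  0.4278] q [-0.2346  0.2416  1.6953 -0.      1.203   0.9084] -> shift mm [-160.948   188.3218   44.0679] rot [ 0.001  -0.0015  0.2178]
```

{"api": "arm_command", "payload": {"plan": [[[-161, 188, 44, 0, 0, 0.218, -0.6], [-161, 188, 44, 0, 0, 0.218, -0.6], [-161, 188, 44, 0, 0, 0.218, -0.6], [-161, 188, 44, 0, 0, 0.218, -0.6], [-161, 188, 44, 0, 0, 0.218, -0.6], [-161, 188, 44, 0, 0, 0.218, -0.6], [-161, 188, 44, 0, 0, 0.218, -0.6], [-161, 188, 44, 0, 0, 0.218, -0.6], [-161, 188, 44, 0, 0, 0.218, -0.6], [-161, 188, 44, 0, 0, 0.218, -0.6]]]}}

```text
time_s: 7.9
ee_pos: [0.4316, -0.3187, 0.1194]
eef_rot: [3.141, -0.0, 0.211]
force: [-0.4, -0.1, 0.0]
grip_width: 0.0753
grip_force: 0.0
```

```bash
python3 - <<'E'
from h import *
go([.4316,-.320,.004],.21)
snap('top');snap('side')
cv2.imwrite('pics/c4.png',np.vstack([np.hstack([tile('top',254.5,209,14),tile('side',275,222,12)]),np.hstack([tile('top',335,225,4),tile('side',310,185,4)])]))
E
```

```text
t 7.9 at [ 0.4316 -0.3187  0.1194] [ 3.1415 -0.0002  0.2114] q [-0.7043  0.3573  1.656   0.      1.1281  0.6551] -> shift mm [ -0.3278   1.2214 115.4037] rot [ 0.0001 -0.0002  0.0014]
```

View pics/c4.png

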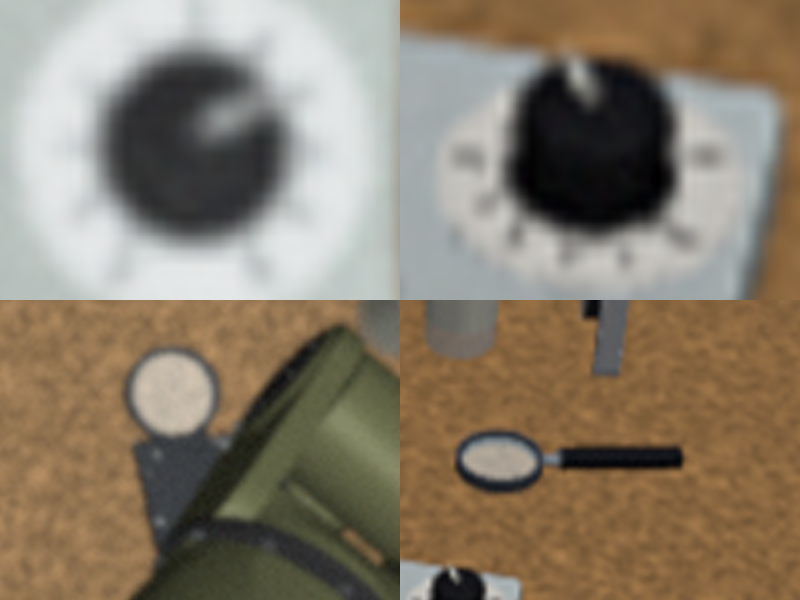

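Top crop: line runs about (203,136)→(266,98), near tick 7; side crop (595,100)→(577,63). I'll quantify it with an intensity-weighted fit.

```bash
python3 - <<'E'
from h import *
c=np.array([.499,-.082])
for n in('top','side'):
    p,_=load(n); g=p.mean(2); P=[];W=[]
    u0,v0=proj(n,[*c,.07])
    for v in range(int(v0)-10,int(v0)+11):
        for u in range(int(u0)-10,int(u0)+11):
            w=ray_z(n,u,v,.07); r=np.linalg.norm(w[:2]-c)
            if r<.0145 and g[v,u]>60: P.append(w[:2]);W.append(g[v,u]-50)
    P=np.array(P);W=np.array(W);m=np.average(P,0,W);C=np.cov(P.T,aweights=W);e,V=np.linalg.eigh(C)
    a=V[:,1]*np.sign(V[:,1]@(m-c))
    print(n,len(P),m,'radial',np.degrees(np.arctan2(*(m-c)[::-1])),'pca',np.degrees(np.arctan2(*a[::-1])),e)
E
```

```text
top 22 [ 0.504  -0.0879] radial -49.63556124005131 pca -55.853771516977275 [0. 0.]
side 8 [ 0.5046 -0.089 ] radial -51.488582742146754 pca -19.600157112746345 [0. 0.]
```

```bash
python3 - <<'E'
from h import *
A=cv2.imread('pics/c1.png').mean(2);B=cv2.imread('pics/c4.png').mean(2)
for n,ox,oy,s,u0,v0 in(('top',0,0,14,254.5,209),('side',400,0,12,275,222)):
    D=(B-A)[oy:oy+300,ox:ox+400]
    res=[]
    for sg in(-1,1):
        M=np.clip(sg*D-12,0,None).astype(np.float32); k,l,st,ce=cv2.connectedComponentsWithStats((M>0).astype(np.uint8))
        i=1+np.argmax([M[l==j].sum() for j in range(1,k)]); y,x=np.nonzero(l==i); w=M[y,x]
        W=np.array([ray_z(n,u0+(a-200)/s,v0+(b-150)/s,.07)[:2] for a,b in zip(x,y)])
        m=np.average(W,0,w);e,V=np.linalg.eigh(np.cov(W.T,aweights=w));a=V[:,1];ang=np.degrees(np.arctan2(a[1],a[0]))
        res.append(m);print(n,'before' if sg<0 else 'after',m,'axis',ang,'len',np.sqrt(e)*1000)
    b,a=res;t=-1.98;R=np.array([[np.cos(t),-np.sin(t)],[np.sin(t),np.cos(t)]])
    c=np.linalg.solve(np.eye(2)-R,a-R@b);print('centre',c,'r',np.linalg.norm(a-c),'angle after',np.degrees(np.arctan2(*(a-c)[::-1])))
E
```

```text
Traceback (most recent call last):
  File "h.py", line 11, in ray_z
    a=world(n,u,v,0.0);b=world(n,u,v,1.0); return a+(b-a)*(z-a[2])/(b[2]-a[2])
                         ~~~~~^^^^^^^^^^^
  File "h.py", line 8, in world
    i=cams.camera_info(n); c=np.array([(u-i['cx'])/i['fx']*d,(v-i['cy'])/i['fy']*d,d,1])
ValueError: time passes only in moves, steps and waits
```

```bash
sed -i "s/cams.camera_info(n)/INFO[n]/; s/^def snap/INFO={n:cams.camera_info(n) for n in ('top','side')}\ndef snap/" h.py
python3 - <<'E'
from h import *
A=cv2.imread('pics/c1.png').mean(2);B=cv2.imread('pics/c4.png').mean(2)
for n,ox,oy,s,u0,v0 in(('top',0,0,14,254.5,209),('side',400,0,12,275,222)):
    D=(B-A)[oy:oy+300,ox:ox+400]
    res=[]
    for sg in(-1,1):
        M=np.clip(sg*D-12,0,None).astype(np.float32); k,l,st,ce=cv2.connectedComponentsWithStats((M>0).astype(np.uint8))
        i=1+np.argmax([M[l==j].sum() for j in range(1,k)]); y,x=np.nonzero(l==i); w=M[y,x]
        W=np.array([ray_z(n,u0+(a-200)/s,v0+(b-150)/s,.07)[:2] for a,b in zip(x,y)])
        m=np.average(W,0,w);e,V=np.linalg.eigh(np.cov(W.T,aweights=w));a=V[:,1];ang=np.degrees(np.arctan2(a[1],a[0]))
        res.append(m);print(n,'before' if sg<0 else 'after',m,'axis',ang,'len',np.sqrt(e)*1000)
    b,a=res;t=-1.98;R=np.array([[np.cos(t),-np.sin(t)],[np.sin(t),np.cos(t)]])
    c=np.linalg.solve(np.eye(2)-R,a-R@b);print('centre',c,'r',np.linalg.norm(a-c),'angle after',np.degrees(np.arctan2(*(a-c)[::-1])))
E
```

```text
top before [ 0.5045 -0.0733] axis 55.17421690705273 len [2.1514 4.2995]
top after [ 0.5048 -0.0897] axis 116.56384086894622 len [2.4163 4.1986]
centre [ 0.4993 -0.0816] r 0.009813105268337891 angle after -55.72330711978592
side before [ 0.5065 -0.0733] axis 62.37130237616844 len [2.1518 4.2245]
side after [ 0.5063 -0.0904] axis 116.0807656438005 len [1.9188 3.7537]
centre [ 0.5008 -0.0818] r 0.010229864332932475 angle after -57.20610710873575
```

The estimates for the dimmer line average −60° against a target of −61° ± 8.6°, so it's set. Now the loupe grasp.

{"api": "arm_command", "payload": {"plan": [[[0, 1, 40, 0, 0, 0, -0.6], [0, 1, 75, 0, 0, 0, -0.6], [0, 1, 95, 0, 0, 0, -0.6], [0, 1, 107, 0, 0, 0, -0.6], [0, 1, 113, 0, 0, 0, -0.6], [0, 1, 115, 0, 0, 0, -0.6], [0, 1, 115, 0, 0, 0, -0.6], [0, 1, 115, 0, 0, 0, -0.6]]]}}

```text
time_s: 8.8
ee_pos: [0.4318, -0.321, 0.0051]
eef_rot: [3.14, -0.001, 0.21]
force: [-0.1, -0.3, -0.3]
grip_width: 0.0749
grip_force: 0.0
```

```bash
python3 - <<'E'
from h import *
go([.4316,-.320,.004],.21)
snap('side')
cv2.imwrite('pics/c5.png',tile('side',310,185,4))
E
```

```text
t 8.8 at [ 0.4318 -0.321   0.0051] [ 3.1404 -0.0009  0.2097] q [-0.7073  0.5264  1.7213  0.      0.8924  0.6537] -> shift mm [ 0.0173 -0.9735  1.1436] rot [ 0.0011 -0.0009 -0.0003]
```

View pics/c5.png

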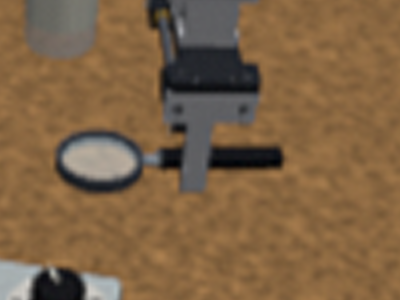

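The near finger (195,160) stands beside the front part of the handle (160–282,157), ~70 mm from the lens centre (100,160). Closing.

{"api": "arm_command", "payload": {"plan": [[[0, 0, 0, 0, 0, 0, 0.2], [0, 0, 0, 0, 0, 0, 0.9], [0, 0, 0, 0, 0, 0, 0.9], [0, 0, 0, 0, 0, 0, 0.9], [0, 0, 0, 0, 0, 0, 0.9], [0, 0, 0, 0, 0, 0, 0.9], [0, 0, 0, 0, 0, 0, 0.9], [0, 0, 0, 0, 0, 0, 0.9], [0, 0, 0, 0, 0, 0, 0.9]]], "squeeze": 45}}

```text
time_s: 9.75
ee_pos: [0.4314, -0.3206, 0.0042]
eef_rot: [3.142, -0.0, 0.21]
force: [-0.1, 0.0, 0.8]
grip_width: 0.0175
grip_force: 45.0
```

{"api": "arm_command", "payload": {"plan": [[[0, 0, -10, 0, 0, 0, 0.9], [0, 0, -30, 0, 0, 0, 0.9], [0, 0, -60, 0, 0, 0, 0.9], [0, 0, -90, 0, 0, 0, 0.9], [0, 0, -120, 0, 0, 0, 0.9], [0, 0, -150, 0, 0, 0, 0.9], [0, 0, -175, 0, 0, 0, 0.9], [0, 0, -190, 0, 0, 0, 0.9], [0, 0, -196, 0, 0, 0, 0.9], [0, 0, -196, 0, 0, 0, 0.9], [0, 0, -196, 0, 0, 0, 0.9]]]}}

```text
time_s: 10.85
ee_pos: [0.4311, -0.3204, 0.1995]
eef_rot: [-3.141, 0.001, 0.21]
force: [-0.8, 0.0, -1.2]
grip_width: 0.0178
grip_force: 45.0
```

```bash
python3 - <<'E'
from h import *
go([.528,-.036,.195],.21)
snap('side');snap('top')
cv2.imwrite('pics/c6.png',np.hstack([tile('side',310,140,4),tile('top',335,215,4)]))
E
```

```text
t 10.85 at [ 0.4311 -0.3204  0.1995] [-3.1406  0.0008  0.2098] q [-0.7073  0.2768  1.5649 -0.      1.3012  0.6537] -> shift mm [ 154.0389 -257.9438    4.5821] rot [-0.001   0.0008 -0.0002]
```

View pics/c6.png

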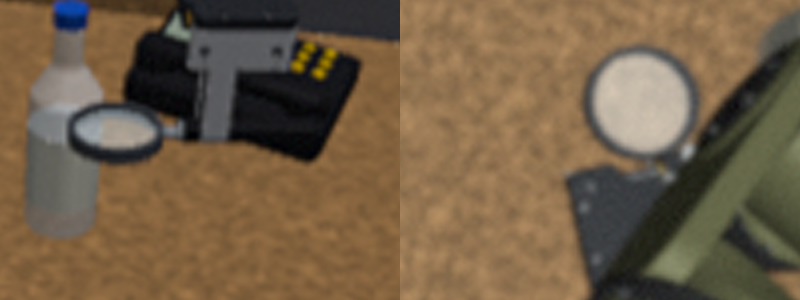

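The loupe is held; lens centre at (117,132) in the side tile and (642,102) in the top tile. Triangulating.

```bash
python3 - <<'E'
from h import *
a=('side',289.25,135.5);b=('top',345.5,203)
L=tri([a,b]);print(L,ray_z(*a,.2013),ray_z(*b,.2013))
o=ctrl.get_obs();print(L-o['ee_pos'])
E
```

```text
[ 0.5008 -0.307   0.2011] [ 0.5005 -0.3066  0.2013] [ 0.5009 -0.3069  0.2013]
[0.0697 0.0134 0.0018]
```

{"api": "arm_command", "payload": {"plan": [[[15, -25, 4, 0, 0, 0, 0.9], [35, -60, 4, 0, 0, 0, 0.9], [55, -95, 4, 0, 0, 0, 0.9], [75, -130, 4, 0, 0, 0, 0.9], [95, -165, 4, 0, 0, 0, 0.9], [115, -195, 4, 0, 0, 0, 0.9], [133, -222, 4, 0, 0, 0, 0.9], [145, -243, 4, 0, 0, 0, 0.9], [152, -254, 4, 0, 0, 0, 0.9], [154, -258, 4, 0, 0, 0, 0.9], [154, -258, 4, 0, 0, 0, 0.9], [154, -258, 4, 0, 0, 0, 0.9]]]}}

```text
time_s: 12.15
ee_pos: [0.528, -0.0371, 0.1961]
eef_rot: [3.142, 0.0, 0.209]
force: [0.7, 0.1, -1.8]
grip_width: 0.0174
grip_force: 45.0
```

```bash
python3 - <<'E'
from h import *
o=ctrl.get_obs();print(o['time_s'],o['ee_pos'],o['eef_rot'],o['joint_vel'])
snap('side');snap('top')
cv2.imwrite('pics/c7.png',np.hstack([tile('side',215,200,4),tile('top',240,180,5)]))
E
```

```text
12.15 [ 0.528  -0.0371  0.1961] [3.1415 0.0003 0.2089] [-0.0059 -0.0024 -0.0017 -0.0001  0.0007  0.0017]
```

View pics/c7.png

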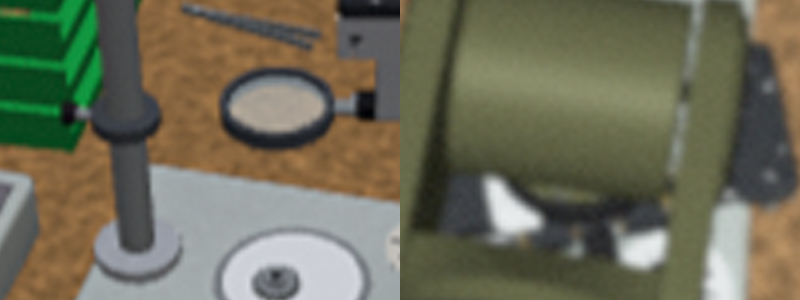

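Side crop: the lens (277,107) is level, clear of the post and collar (126,113), and above the gear hub (276,283). Lowering to collar height.

{"api": "arm_command", "payload": {"plan": [[[2, -3, 6, 0, 0, 0, 0.9], [2, -3, 14, 0, 0, 0, 0.9], [2, -3, 21, 0, 0, 0, 0.9], [2, -3, 26, 0, 0, 0, 0.9], [2, -3, 29, 0, 0, 0, 0.9], [2, -3, 31, 0, 0, 0, 0.9], [2, -3, 31, 0, 0, 0, 0.9], [2, -3, 31, 0, 0, 0, 0.9], [2, -3, 31, 0, 0, 0, 0.9], [2, -3, 31, 0, 0, 0, 0.9]]]}}

```text
time_s: 13.25
ee_pos: [0.5297, -0.0328, 0.1654]
eef_rot: [3.141, -0.0, 0.21]
force: [0.9, 0.5, -1.3]
grip_width: 0.0175
grip_force: 45.0
```

```bash
python3 - <<'E'
from h import *
o=ctrl.get_obs();print(o['time_s'],o['ee_pos'],o['eef_rot'])
L=o['ee_pos']+[.0697,.0134,.0018];print('lens est',L,'px side',proj('side',L))
snap('side')
cv2.imwrite('pics/c8.png',np.hstack([tile('side',222,205,8,800,600)]))
E
```

```text
13.25 [ 0.5297 -0.0328  0.1654] [ 3.1415 -0.0003  0.2098]
lens est [ 0.5994 -0.0194  0.1672] px side [233.9105 199.646 ]
```

View pics/c8.png

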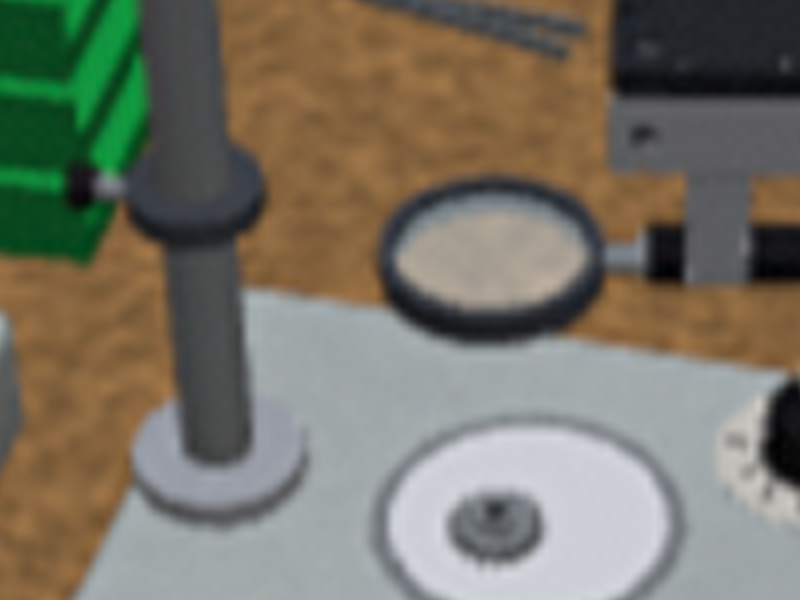

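```bash
python3 - <<'E'
from h import *
for u,v in((234.1,231.5),): print('gear',ray_z('side',u,v,.056))
for z in(.16,.165,.17): print(z,proj('side',[.699,-.0313,z]))
for z in(.046,): print('stage c',proj('side',[.5915,-.027,z]))
print('flange side base', [proj('side',[.699+dx,-.0313,.047]) for dx in(-.03,.03)])
# gear by dark-pixel centroid on the white stage
p,_=load('side'); g=p.mean(2)
v,u=np.mgrid[220:246,218:250]; s=g[220:246,218:250]
r=np.array([[ray_z('side',a,b,.049)[:2] for a,b in zip(x,y)] for x,y in zip(u,v)]); m=(np.hypot(r[...,0]-.5915,r[...,1]+.0262)<.042)&(s<185)
print('gear centroid z.049',m.sum(),r[m].mean(0))
E
```

```text
gear [ 0.6008 -0.0195  0.056 ]
0.16 [197.7833 193.7061]
0.165 [197.6459 192.1947]
0.17 [197.5076 190.6745]
stage c [238.1372 232.8112]
flange side base [array([211.1347, 227.2849]), array([190.3288, 224.0958])]
gear centroid z.049 104 [ 0.6009 -0.0193]
```

```bash
python3 -c "
from station import ctrl
print(ctrl.hand_in())"
```

```text
the job is handed in; nothing more can be done
None
```

I handed the job in at about 13 s of the allowed 64 s. The dimmer is at about 7, by camera estimates that differed by up to 6° within the 8.6° limit. The loupe is held level at z ≈ 0.167 m, my estimate of the collar's mid-height, with the lens about 2 mm from the gear's centre. The gear and the other things were left in place, though I didn't re-measure the other things. The judge's verdict wasn't shown.

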